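# Set out the bottles for a sample check

## Task

Set out four bottles upright on the bottle mat, each in the middle of one of its round places: in the row nearer the robot, the red-capped bottle goes at the end beside the white tub, the blue-capped bottle at the end beside the purple notebook, and the amber dropper bottle between them; in the far row, the cream-coloured bottle goes directly behind the red-capped one. Do not tip any bottle over, and leave the conical flask and the small vial where they stand.

Things in the scene. Friction and masses are not known exactly. Their poses are not given: they have to be found in the camera images.
- red_bottle: Loose white round plastic bottle with a red screw cap (fixed to it), about 0.26 kg: body 60 mm across, 122 mm tall in all; the cap is the top 18 mm, 48 mm across. Origin at the centre of its underside, z up along its axis; it is round, so its yaw has no meaning. The cap is a good grip from above.
- blue_bottle: Loose white round plastic bottle with a blue screw cap (fixed to it), about 0.3 kg: body 68 mm across, 147 mm tall in all; the cap is the top 21 mm, 48 mm across. Origin at the centre of its underside, z up along its axis; it is round, so its yaw has no meaning. The cap is a good grip from above.
- tan_bottle: Loose cream-coloured round plastic bottle with a white cap (fixed to it), about 0.2 kg: body 60 mm across, 122 mm tall in all; the cap is the top 18 mm, 48 mm across. Origin at the centre of its underside, z up along its axis; it is round, so its yaw has no meaning. The cap is a good grip from above.
- dropper: Loose small amber dropper bottle with a black rubber bulb, 0.06 kg: glass 31 mm across and about 60 mm tall, 100 mm tall with the bulb, which is about 22 mm across and rigid. Origin at the centre of its underside, z up along its axis; it is round, so its yaw has no meaning. Grip the glass near its top, so that the palm clears the bulb.
- mat: Fixed flat teal mat, 200 mm (its x) by 320 mm (y), 4 mm thick, marked flush with six round places 80 mm across (pale blue, white rim): near row at x = -50 mm, far row at x = +50 mm, each at y = -105, 0, +105 mm in its frame. Origin: centre of its underside; x points away from the robot (within 0.2 rad of world x), y left, z up. Tub and notebook lie beyond its two y ends, either way round.
- tub: Fixed white open plastic tub, 141 mm across, 92 mm tall, about 270 mm from the mat's centre beyond its left (+y) or right (-y) end. Origin at the centre of its underside.
- notebook: Fixed purple notebook lying flat, 210 mm (its x) by 152 mm, 14 mm thick, about 270 mm from the mat's centre beyond the other end than the tub. Origin at the middle of its underside.
- flask: Bystander: loose conical glass flask with pink contents, 64 mm across its foot, 104 mm tall, standing among the bottles at the start. Origin at the centre of its underside. To be left alone.
- vial: Bystander: loose small glass vial with a black cap, 25 mm across, 64 mm tall, standing to the left of the mat's near edge, close to the bottles. Origin at the centre of its underside. To be left alone.

How it is judged:
By the outcome, as a careful person would: the job done as asked, in the order asked, and still so for the second after the job is handed in, with the robot touching nothing.
It also fails if it takes over 115 s, if anything falls off the work surface, if the arm or the gripper's body presses on something with over 40 N, if the wrist force passes 120 N, or if a joint passes its speed limit or range.

## Robot

A 6-joint arm with a two-finger parallel gripper is mounted at the origin on a cart in front of the work surface, level with it; the furniture and walls round the work are solid. World frame = base frame: x ahead of the robot, y to its left, z up, the work surface at z = 0. Lengths are in m, angles in rad, forces in N, time in s.
With the tool pointing down it reaches from about 0.3 to 0.75 m from the base axis. Payload 8.5 kg.
Tool frame: the origin (TCP) lies at the very end of the fingers, on their centre line; the grasp point (between the pads) lies 19 mm behind it; z points along the fingers, y is the line along which they close (so a half turn about z gives the same grasp; the last joint's range is limited). The gripper opens to 88 mm and grips with 3 to 60 N. Pads are 18 mm wide; open, the fingers measure 123 mm over their backs; the gripper's body (75 mm by 187 mm) begins 45 mm behind the grasp point.
Start: joints at [1.019, 0.381, 1.297, -0, 1.464, -0.215], TCP at [0.182, 0.519, 0.239] pointing down, gripper open.
Joint ranges: [-3.11, 3.11], [-0.89, 2.33], [0.22, 2.48], [-1.42, 4.56], [0.17, 2.85], [-2.88, 2.88]. Speed limits (rad/s): [2.39, 2.39, 3.14, 3.14, 3.14, 3.14].

## Interface

Orientations are given as a rotation vector (axis times angle).
In Python, from rig import robot, get_image, nets gives the robot as it stands.
- The arm moves only by the tool arm_command, never from a script. Its argument "targets" is one flat list of numbers, 7 for each row, row after row: the turn, a rotation vector about the tool's x, y, z in degrees, then the shift along the tool's x, y, z in cm, then the opening, from 0 (shut) to 1 (fully open). In form: [ax, ay, az, dx, dy, dz, gripper, ax, ay, az, dx, dy, dz, gripper, ...]. A call has 1 to 10 rows; each row is the pose to reach, as a shift and turn from the pose commanded when the call began, along the tool's axes at that moment; what a row does not reach only later rows make up. A row lasts 1/8 s, in which the tool goes at most 62.5 mm and 10.7 degrees, less where a joint would pass 70% of its speed; a pose out of reach is approached as far as the arm can. A call with a gripper value outside its range is refused whole. The fingers move at their own pace and stop on an object; the grip force is fixed at half the most. Time passes only in rows, so rows that repeat a pose let the fingers close. It gives the time, the measured TCP pose, the force, the opening and the grip force at its end, in the units of the state.
- robot.observe(): the state, without advancing time (a new reading comes with each control period).
- get_image(name): name is "scene" or "top"; returns a dict with "frame" (384x512x3 uint8, blue, green, red), "depth" (384x512 float32, m along the optical axis (not along the pixel's ray), 0 where there is no reading), "vertical_fov" (degrees; the focal length in pixels is half the picture's height over the tangent of half this angle, whatever the lens; pixels are square), "cx", "cy" (the principal point, pixels), "camera_from_world" (4x4, takes a point from world to camera coordinates). Camera axes: x right, y down, z forward; pixel columns grow to the right and rows downward; lengths in m; the calibration is good to about 2 mm. A picture is of the moment at which its call begins.
- robot.hand_in(): hands the job in; it is judged then, once.
Trained networks look in the newest picture that a camera, given by its name, has taken for a name from the list of things; names that differ only in an ending like _2 or _b are one class to them, and where a whole thing is asked for, a point or a joint stands for the part that bears it (a point fixed in the world has none). Each returns a list of dicts, best first, with "conf" (0 to 1); they miss things now and then, are a little off and sometimes report something else, mostly with a low value. They report only what shows in the picture. A call takes as long as a camera call.
- nets.masks_of(target, camera): "mask" (384x512 bool, what is visible of it) and "extent" ([left, top, right, bottom] in pixels, round what is visible of it).
- nets.pinpoint(target, camera): "xy" ([column, row] in pixels: a listed point, or the origin of a listed thing).
The state is a dict: "t": time; "joints": joint angles; "dq": joint speeds; "effort": joint torques, N m; "position": TCP position; "orientation": TCP orientation; "ft_force": force on the tool from outside, world axes, zero at the start; "torque": the same for the moment, N m; "width": opening from 0.0 (shut) to 1.0 (fully open); "finger_force": force on a finger pad.
Only numpy, scipy, OpenCV 4.12 (cv2) and the standard library are available. Lean on these libraries where they do the work, as an engineer would, in place of code of your own. Each camera call takes 0.05 s, during which the arm holds its last target. There are 200 camera calls.

## Working session

There is one attempt and no reset: what is moved stays moved. The work goes in short steps, Python scripts to look and compute and a tool call to move; the robot and the scene stay as the last step left them, time stands still between calls to the robot, and variables do not carry over. Pictures are saved under pics/ and viewed, at most 14 in all, crops included, and the job is handed in when it is done.

Besides the shell and the picture viewer there is one more tool, called after "Call:" as a command line: name --argument value ..., lists and objects as JSON in quotes. arm_command: Moves the arm, as the interface text tells. Its arguments: {"type":"object","properties":{"targets":{"type":"array","items":{"type":"number"}}},"required":["targets"]}

```bash
mkdir -p pics
cat > h.py <<'E'
import numpy as np, cv2
from rig import robot, get_image, nets
def ray(im,u,v,z=None,d=None):
    f=192/np.tan(np.radians(im["vertical_fov"])/2)
    T=np.linalg.inv(im["camera_from_world"])
    r=np.stack([(np.asarray(u)-im["cx"])/f,(np.asarray(v)-im["cy"])/f,np.ones_like(np.asarray(u,float))],-1)
    if d is None:
        w=r@T[:3,:3].T; return T[:3,3]+w*((z-T[2,3])/w[...,2])[...,None]
    return (r*np.asarray(d)[...,None])@T[:3,:3].T+T[:3,3]
E
cat > look.py <<'E'
from h import *
for c in ["scene","top"]:
    im=get_image(c); cv2.imwrite(f"pics/{c}0.png",im["frame"])
    T=np.linalg.inv(im["camera_from_world"]); print(c,T[:3,3].round(3),T[:3,2].round(2),im["vertical_fov"])
    for n in ["red_bottle","blue_bottle","tan_bottle","dropper","mat","tub","notebook","flask","vial"]:
        for m in nets.masks_of(n,c)[:2]:
            v,u=np.nonzero(m["mask"]); d=im["depth"][v,u]; k=d>0
            if k.sum()<5: continue
            P=ray(im,u[k],v[k],d=d[k]); zt=np.percentile(P[:,2],97)
            t=P[P[:,2]>zt-.012]
            lo,hi=np.percentile(t,[3,97],0)
            print(n,round(m["conf"],2),np.array(m["extent"]).round(),"top mid",((lo+hi)/2).round(3),"size",(hi-lo).round(3),"all",np.percentile(P,[3,97],0).round(3).tolist())
        for m in nets.pinpoint(n,c)[:1]:
            print("   pin",round(m["conf"],2),m["xy"],ray(im,m["xy"][0],m["xy"][1],z=0).round(3))
print(robot.observe())
E
python3 look.py
```

```text
scene [0.064 0.804 0.865] [ 0.41 -0.64 -0.65] 45.37132910727588
blue_bottle 0.69 [285. 170. 315. 208.] top mid [ 0.435 -0.015  0.142] size [0.039 0.041 0.012] all [[0.408, -0.032, 0.079], [0.462, 0.015, 0.147]]
blue_bottle 0.45 [221. 288. 251. 335.] top mid [0.395 0.339 0.096] size [0.025 0.026 0.014] all [[0.366, 0.323, 0.005], [0.417, 0.37, 0.101]]
tan_bottle 0.98 [324. 162. 346. 190.] top mid [ 0.392 -0.147  0.117] size [0.041 0.037 0.012] all [[0.366, -0.163, 0.051], [0.418, -0.12, 0.122]]
tan_bottle 0.53 [222. 290. 252. 336.] top mid [0.395 0.34  0.096] size [0.025 0.025 0.014] all [[0.367, 0.328, 0.01], [0.409, 0.37, 0.1]]
   pin 0.55 [332.5, 200.4] [ 0.393 -0.137  0.   ]
dropper 0.53 [356. 140. 362. 168.] top mid [ 0.396 -0.327  0.092] size [0.012 0.011 0.014] all [[0.383, -0.336, 0.001], [0.408, -0.313, 0.095]]
   pin 0.78 [356.9, 166.2] [ 0.399 -0.324  0.   ]
mat 0.67 [325. 163. 345. 190.] top mid [ 0.392 -0.148  0.117] size [0.041 0.041 0.012] all [[0.366, -0.166, 0.048], [0.418, -0.12, 0.122]]
mat 0.66 [169. 164. 282. 258.] top mid [0.625 0.048 0.003] size [0.192 0.299 0.0
[... 2716 characters left out ...]
191.2, 233.8] [0.456 0.246 0.   ]
{'t': 1.9, 'joints': array([ 1.01868661e+00,  3.80621784e-01,  1.29738437e+00,  2.10799168e-05,
        1.46363005e+00, -2.15315124e-01]), 'dq': array([ 0.00067843, -0.00032954,  0.00094308, -0.00123982, -0.00037299,
        0.0005052 ]), 'effort': array([-2.80448521e-04, -4.37799060e+01, -2.24731100e+01,  7.13556516e-02,
        3.14042391e-02, -2.10217269e-05]), 'position': array([0.18175144, 0.51908485, 0.23874198]), 'orientation': array([-5.26536380e-01, -3.09711790e+00,  5.11089965e-05]), 'ft_force': array([-0.02586318, -0.11112269,  1.32490905]), 'torque': array([ 0.03583246, -0.02780925, -0.06671176]), 'finger_force': 0.0, 'width': 0.9996117198346868}
```

```bash
cat > mat.py <<'E'
from h import *
for c in ["scene","top"]:
    im=get_image(c); m=nets.masks_of("mat",c)
    m=max(m,key=lambda m:m["mask"].sum())
    M=np.uint8(m["mask"]); cs,_=cv2.findContours(M,0,2); q=max(cs,key=cv2.contourArea)
    p=ray(im,q[:,0,0],q[:,0,1],z=.004)[:,:2]
    print(c,cv2.minAreaRect(np.float32(p*1000)))
    g=cv2.cvtColor(im["frame"],cv2.COLOR_BGR2HSV)
    v,u=np.nonzero(M); 
    px=ray(im,u,v,z=.004)
    # rectified ortho view 0.5mm/px of region
    X,Y=np.meshgrid(np.arange(.76,.50,-.0005),np.arange(.26,-.16,-.0005),indexing='ij')
    W=np.stack([X,Y,0*X+.004,0*X+1],-1)@im["camera_from_world"].T
    f=192/np.tan(np.radians(im["vertical_fov"])/2)
    o=cv2.remap(im["frame"],np.float32(f*W[...,0]/W[...,2]+im["cx"]),np.float32(f*W[...,1]/W[...,2]+im["cy"]),cv2.INTER_LINEAR)
    cv2.imwrite(f"pics/o_{c}.png",o)
a=[cv2.imread(f"pics/{c}0.png") for c in("scene","top")]
cv2.imwrite("pics/a.png",cv2.resize(np.hstack(a),(800,300)))
cv2.imwrite("pics/b.png",cv2.resize(np.hstack([cv2.imread(f"pics/o_{c}.png") for c in("scene","top")]),(800,248)))
cv2.imwrite("pics/c.png",np.vstack([cv2.imread("pics/a.png"),cv2.imread("pics/b.png")]))
E
python3 mat.py
```

```text
scene ((624.856689453125, 45.71612548828125), (206.21925354003906, 327.0406799316406), 8.46465015411377)
top ((623.9989624023438, 41.18467712402344), (201.33949279785156, 320.63275146484375), 8.660075187683105)
```

View pics/c.png

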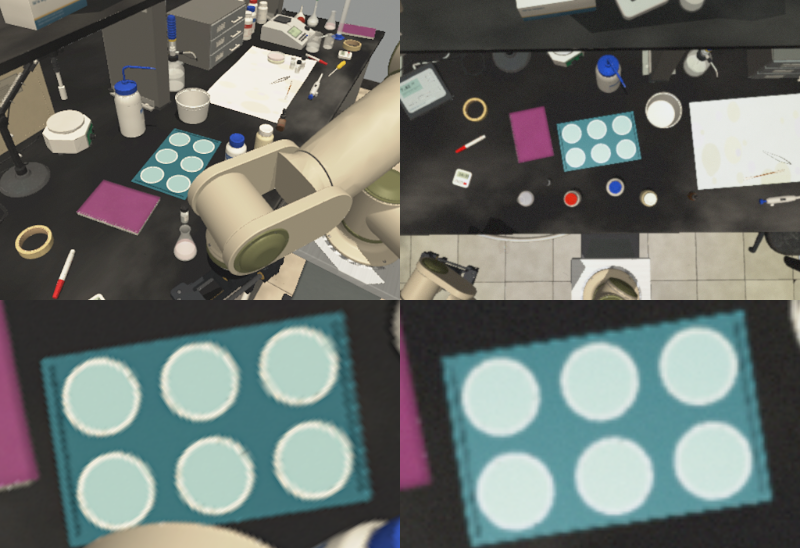

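Run:
```python
from h import *
im=get_image("scene"); 
for n,c,r in [("tan",(.392,-.147),.05),("blue",(.435,-.015),.05),("dropper",(.396,-.327),.03)]:
    v,u=np.mgrid[0:384,0:512]; d=im["depth"]; P=ray(im,u,v,d=d)
    k=(d>0)&(np.hypot(P[...,0]-c[0],P[...,1]-c[1])<r)&(P[...,2]>.004)
    Q=P[k]; C=np.linalg.inv(im["camera_from_world"])[:2,3]; e=np.array([C[1]-c[1],-(C[0]-c[0])]); e/=np.linalg.norm(e)
    s=(Q[:,:2]-c)@e; z=Q[:,2]
    for a in np.arange(.0,.155,.006):
        m=(z>=a)&(z<a+.006)
        if m.sum()>2: print(n,round(a,3),m.sum(),s[m].min().round(3),s[m].max().round(3))
# plan helper: mat-frame coords
yaw=.1495; c,s=np.cos(yaw),np.sin(yaw); O=np.array([.6245,.0435])
R=np.array([[c,-s],[s,c]])
for n,p in dict(red=(.394,.147),blue=(.436,-.0175),tan=(.392,-.1495),drop=(.394,-.3295),start=(.18175,.51908),vial=(.457,.25),flask=(.394,.34)).items():
    print(n,(R.T@(np.array(p)-O)*100).round(2))
# first move in current tool axes
from scipy.spatial.transform import Rotation as Ro
o=robot.observe(); T=Ro.from_rotvec(o["orientation"]); 
D=Ro.from_matrix(np.array([[-s,c,0],[c,s,0],[0,0,-1]]))
print((T.inv()*D).as_rotvec(degrees=True), T.inv().apply(np.array([.394,.147,.24])-o["position"])*100)
```

```text
tan 0.036 6 0.024 0.032
tan 0.042 8 0.021 0.031
tan 0.048 7 0.019 0.029
tan 0.054 13 0.011 0.03
tan 0.06 19 0.004 0.031
tan 0.066 23 -0.029 0.028
tan 0.072 33 -0.028 0.026
tan 0.078 39 -0.028 0.031
tan 0.084 57 -0.029 0.031
tan 0.09 70 -0.028 0.03
tan 0.096 40 -0.024 0.026
tan 0.102 29 -0.021 0.022
tan 0.108 37 -0.023 0.024
tan 0.114 91 -0.022 0.024
tan 0.12 82 -0.021 0.022
blue 0.06 3 0.029 0.033
blue 0.066 5 0.027 0.033
blue 0.072 9 0.022 0.034
blue 0.078 9 0.019 0.034
blue 0.084 20 0.012 0.035
blue 0.09 23 0.005 0.035
blue 0.096 28 -0.032 0.029
blue 0.102 60 -0.031 0.033
blue 0.108 99 -0.03 0.034
blue 0.114 71 -0.027 0.03
blue 0.12 33 -0.022 0.024
blue 0.126 39 -0.021 0.024
blue 0.132 41 -0.022 0.025
blue 0.138 52 -0.022 0.026
blue 0.144 160 -0.022 0.024
dropper 0.0 5 -0.009 0.003
dropper 0.006 14 -0.014 0.013
dropper 0.012 17 -0.013 0.015
dropper 0.018 18 -0.014 0.016
dropper 0.024 17 -0.014 0.014
dropper 0.03 13 -0.011 0.015
dropper 0.036 22 -0.015 0.016
dropper 0.042 25 -0.013 0.015
dropper 0.048 18 -0.012 0.012
dropper 0.054 10 -0.006 0.01
dropper 0.06 15 -0.01 0.011
dropper 0.066 21 -0.009 0.009
dropper 0.072 8 -0.005 0.004
dropper 0.078 3 -0.004 -0.001
dropper 0.084 10 -0.006 0.006
dropper 0.09 9 -0.005 0.003
dropper 0.096 4 -0.002 0.005
red [-21.25  13.67]
blue [-19.55  -3.22]
tan [-25.87 -15.62]
drop [-28.35 -33.45]
start [-36.7   53.62]
vial [-13.49  22.91]
flask [-18.38  32.75]
[-3.09535515e-04  5.72350645e-06  6.21375664e+01] [-32.3297811  -28.10384213  -0.12382257]
```

Call:
arm_command --targets '[0,0,62.1,-32.3,-28.1,0,1,0,0,62.1,-32.3,-28.1,0,1,0,0,62.1,-32.3,-28.1,0,1,0,0,62.1,-32.3,-28.1,0,1,0,0,62.1,-32.3,-28.1,0,1,0,0,62.1,-32.3,-28.1,0,1,0,0,62.1,-32.3,-28.1,0,1,0,0,62.1,-32.3,-28.1,0,1,0,0,62.1,-32.3,-28.1,0,1,0,0,62.1,-32.3,-28.1,0,1]'

```text
t: 3.4
position: [0.3932, 0.1481, 0.2388]
orientation: [-2.046, -2.384, -0.0]
ft_force: [0.2, 0.5, 0.2]
width: 1.001
finger_force: 0.0
```

Call:
arm_command --targets '[0,0,0,0,0,6,1,0,0,0,0,0,11,1,0,0,0,0,0,13.7,1,0,0,0,0,0,13.7,1,0,0,0,0,0,13.7,0,0,0,0,0,0,13.7,0,0,0,0,0,0,13.7,0,0,0,0,0,0,13.7,0,0,0,0,0,0,13.7,0,0,0,0,0,0,13.7,0]'

```text
t: 4.65
position: [0.3941, 0.1471, 0.102]
orientation: [2.048, 2.381, 0.001]
ft_force: [1.1, -0.4, 3.8]
width: 0.526
finger_force: 30.0
```

Call:
arm_command --targets '[0,0,0,0,0,-5,0,0,0,0,0,0,-10,0,0,0,0,0,0,-16,0,0,0,0,-4,2.7,-16,0,0,0,0,-9,6.1,-16,0,0,0,0,-14,9.4,-16,0,0,0,0,-19,12.8,-16,0,0,0,0,-22.5,15.1,-16,0,0,0,0,-24.2,16.2,-16,0,0,0,0,-24.2,16.2,-16,0]'

```text
t: 5.9
position: [0.5902, -0.0687, 0.2604]
orientation: [-2.049, -2.379, 0.002]
ft_force: [0.3, -0.1, -2.2]
width: 0.525
finger_force: 30.0
```

Run:
```python
from h import *
o=robot.observe(); print(o["position"],o["width"],o["finger_force"])
ims=[get_image("scene"),get_image("top")]
cv2.imwrite("pics/d.png",cv2.resize(np.hstack([i["frame"] for i in ims]),(800,300)))
```

```text
[ 0.59019891 -0.06872524  0.2604044 ] 0.5252802207514794 29.992590291905117
```

View pics/d.png

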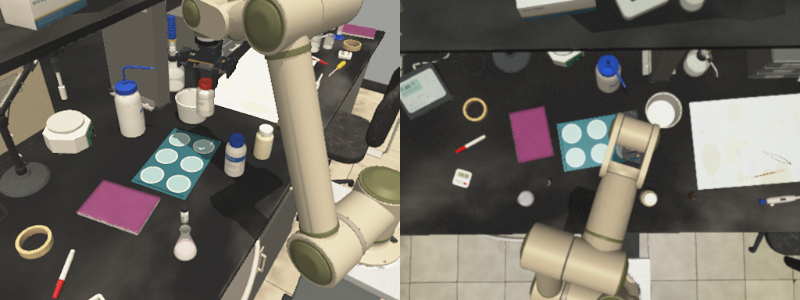

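The red bottle hangs upright in the gripper (scene, about 205,95), over the near-right place. Lowering.

Call:
arm_command --targets '[0,0,0,0,0,5,0,0,0,0,0,0,10,0,0,0,0,0,0,14,0,0,0,0,0,0,15,0,0,0,0,0,0,15.5,0,0,0,0,0,0,15.6,0,0,0,0,0,0,15.6,1,0,0,0,0,0,15.6,1,0,0,0,0,0,15.6,1,0,0,0,0,0,15.6,1]'

```text
t: 7.25
position: [0.5902, -0.068, 0.1059]
orientation: [2.048, 2.382, 0.0]
ft_force: [0.7, 0.2, 0.3]
width: 0.951
finger_force: 0.0
```

Call:
arm_command --targets '[0,0,0,0,0,-5,1,0,0,0,0,0,-10,1,0,0,0,0,0,-14,1,0,0,0,3,-6,-14,1,0,0,0,5.5,-11,-14,1,0,0,0,7.3,-14.5,-14,1,0,0,0,7.3,-14.5,-14,1,0,0,0,7.3,-14.5,-14,1]'

```text
t: 8.25
position: [0.4366, -0.0178, 0.246]
orientation: [2.048, 2.381, 0.001]
ft_force: [1.3, 0.2, 0.4]
width: 1.002
finger_force: 0.0
```

```bash
cat > chk.py <<'E'
import sys
from h import *
# cap centre of things by depth blob near a guess (x,y,ztop,rcap), both cams; relative to mat via camera offset
off={"scene":np.array([0,.0023]),"top":np.array([0,-.0023])}
def cap(c,x,y,zt,r=.024):
    im=get_image(c); v,u=np.mgrid[0:384,0:512]; d=im["depth"]; P=ray(im,u,v,d=d)
    k=(d>0)&(np.hypot(P[...,0]-x,P[...,1]-y)<r+.02)&(abs(P[...,2]-zt)<.012)
    if k.sum()<15: return None
    v,u=np.nonzero(k); (cu,cv),_=cv2.minEnclosingCircle(np.float32(np.c_[u,v]))
    Q=P[k]; lo,hi=np.percentile(Q[:,:2],[3,97],0)
    top=Q[abs(Q[:,2]-np.percentile(Q[:,2],90))<.005]
    l2,h2=np.percentile(top[:,:2],[2,98],0)
    return ((l2+h2)/2-off[c]).round(4), (h2-l2).round(3), k.sum()
for a in sys.argv[1:]:
    x,y,z=map(float,a.split(","))
    for c in("scene","top"): print(a,c,cap(c,x,y,z))
E
python3 chk.py .5907,-.0678,.126 .436,-.0175,.147 .392,-.1495,.122
```

```text
.5907,-.0678,.126 scene (array([ 0.5914, -0.0679]), array([0.042, 0.043]), np.int64(185))
.5907,-.0678,.126 top (array([ 0.5914, -0.067 ]), array([0.041, 0.041]), np.int64(199))
.436,-.0175,.147 scene (array([ 0.4388, -0.0195]), array([0.044, 0.043]), np.int64(236))
.436,-.0175,.147 top None
.392,-.1495,.122 scene (array([ 0.3929, -0.1507]), array([0.041, 0.044]), np.int64(195))
.392,-.1495,.122 top (array([ 0.3923, -0.1512]), array([0.038, 0.04 ]), np.int64(204))
```

Call:
arm_command --targets '[0,0,0,0,0.1,5,1,0,0,0,0,0.1,10,1,0,0,0,0,0.1,12.1,1,0,0,0,0,0.1,12.1,1,0,0,0,0,0.1,12.1,0,0,0,0,0,0.1,12.1,0,0,0,0,0,0.1,12.1,0,0,0,0,0,0.1,12.1,0,0,0,0,0,0.1,12.1,0,0,0,0,0,0.1,12.1,0]'

```text
t: 9.8
position: [0.4372, -0.0174, 0.125]
orientation: [2.048, 2.381, 0.001]
ft_force: [0.6, -0.5, 3.2]
width: 0.534
finger_force: 30.0
```

Call:
arm_command --targets '[0,0,0,0,0,-4,0,0,0,0,0,0,-8,0,0,0,0,3,3.2,-8,0,0,0,0,6.5,6.8,-8,0,0,0,0,10,10.5,-8,0,0,0,0,13,13.6,-8,0,0,0,0,13.7,14.4,-8,0,0,0,0,13.7,14.4,-4,0,0,0,0,13.7,14.4,-2,0,0,0,0,13.7,14.4,-2,0]'

```text
t: 11.05
position: [0.5575, 0.1391, 0.1432]
orientation: [-2.047, -2.379, 0.005]
ft_force: [0.6, -0.1, -3.4]
width: 0.53
finger_force: 30.0
```

Call:
arm_command --targets '[0,0,0,0,0,0.8,0,0,0,0,0,0,1.3,0,0,0,0,0,0,1.6,0,0,0,0,0,0,1.6,0]'

```text
t: 11.55
position: [0.5589, 0.1397, 0.1291]
orientation: [2.048, 2.381, 0.001]
ft_force: [0.2, 0.0, -1.0]
width: 0.533
finger_force: 30.0
```

Call:
arm_command --targets '[0,0,0,0,0,0,1,0,0,0,0,0,0,1,0,0,0,0,0,0,1,0,0,0,0,0,-5,1,0,0,0,0,0,-10,1,0,0,0,0,0,-13,1,0,0,0,-5,-2.6,-13,1,0,0,0,-11,-5.8,-13,1,0,0,0,-16,-8.5,-13,1]'

```text
t: 12.68
position: [0.4978, -0.0327, 0.259]
orientation: [2.047, 2.382, 0.0]
ft_force: [0.5, -1.5, -0.5]
width: 0.998
finger_force: 0.0
```

Call:
arm_command --targets '[0,0,0,-6,-3.1,0,1,0,0,0,-12,-6.3,0,1,0,0,0,-18,-9.4,0,1,0,0,0,-24,-12.6,0,1,0,0,0,-27.9,-14.8,0,1,0,0,0,-27.9,-14.8,0,1,0,0,0,-27.9,-14.8,0,1]'

```text
t: 13.55
position: [0.394, -0.3289, 0.2587]
orientation: [-2.049, -2.381, -0.001]
ft_force: [1.3, 0.0, 0.5]
width: 1.003
finger_force: 0.0
```

```bash
python3 chk.py .5907,-.0678,.126 .5594,.1399,.151 .392,-.1495,.122
python3 - <<'E'
from h import *
for c in("scene","top"):
    im=get_image(c); v,u=np.mgrid[0:384,0:512]; d=im["depth"]; P=ray(im,u,v,d=d); 
    k=(d>0)&(np.hypot(P[...,0]-.394,P[...,1]+.329)<.04)&(P[...,2]>.01)&(P[...,2]<.105)
    for lo,hi in((.01,.05),(.055,.105)):
        Q=P[k&(P[...,2]>lo)&(P[...,2]<hi)]
        if len(Q)>5: print(c,lo,len(Q),((np.percentile(Q,3,0)+np.percentile(Q,97,0))/2).round(4),np.ptp(Q,0).round(3))
print(robot.observe()["position"])
E
```

```text
.5907,-.0678,.126 scene (array([ 0.5913, -0.0678]), array([0.041, 0.043]), np.int64(186))
.5907,-.0678,.126 top (array([ 0.5909, -0.067 ]), array([0.04 , 0.041]), np.int64(201))
.5594,.1399,.151 scene (array([0.5591, 0.1373]), array([0.041, 0.043]), np.int64(261))
.5594,.1399,.151 top (array([0.5587, 0.139 ]), array([0.039, 0.043]), np.int64(215))
.392,-.1495,.122 scene (array([ 0.3929, -0.151 ]), array([0.041, 0.041]), np.int64(199))
.392,-.1495,.122 top (array([ 0.3916, -0.1498]), array([0.042, 0.042]), np.int64(210))
scene 0.01 63 [ 0.4031 -0.3187  0.0298] [0.019 0.02  0.04 ]
scene 0.055 14 [ 0.4025 -0.3244  0.0645] [0.008 0.01  0.017]
top 0.01 44 [ 0.3921 -0.3287  0.0305] [0.056 0.035 0.04 ]
top 0.055 54 [ 0.3955 -0.329   0.0783] [0.021 0.02  0.049]
[ 0.3943102  -0.32864359  0.25890421]
```

Call:
arm_command --targets '[0,0,0,0,0.1,6,1,0,0,0,0,0.1,12,1,0,0,0,0,0.1,18,1,0,0,0,0,0.1,21,1,0,0,0,0,0.1,22,1,0,0,0,0,0.1,22,1]'

```text
t: 14.7
position: [0.3953, -0.3292, 0.0391]
orientation: [2.048, 2.382, -0.0]
ft_force: [0.2, -0.5, -0.0]
width: 1.001
finger_force: 0.0
```

Call:
arm_command --targets '[0,0,0,0,0,0,0.3,0,0,0,0,0,0,0.3,0,0,0,0,0,0,0.3,0,0,0,0,0,0,0.3,0,0,0,0,0,0,0.3,0,0,0,0,0,0,0.3,0,0,0,0,0,0,0.3]'

```text
t: 15.58
position: [0.395, -0.329, 0.0387]
orientation: [-2.049, -2.382, -0.0]
ft_force: [-0.0, -0.4, 0.0]
width: 0.33
finger_force: 30.0
```

Call:
arm_command --targets '[0,0,0,0,0,-4,0.3,0,0,0,0,0,-10,0.3,0,0,0,0,0,-17,0.3,0,0,0,3.3,2.3,-17,0.3,0,0,0,8.3,5.8,-17,0.3,0,0,0,13.3,9.3,-17,0.3,0,0,0,18.3,12.7,-17,0.3,0,0,0,23.3,16.2,-17,0.3,0,0,0,28.3,19.7,-17,0.3]'

```text
t: 16.7
position: [0.548, -0.0178, 0.2087]
orientation: [2.049, 2.382, -0.0]
ft_force: [-0.4, -0.7, -0.8]
width: 0.333
finger_force: 30.0
```

Call:
arm_command --targets '[0,0,0,3.5,2.4,0,0.3,0,0,0,5.1,3.5,0,0.3,0,0,0,5.1,3.5,0,0.3,0,0,0,5.1,3.5,0,0.3]'

```text
t: 17.2
position: [0.574, 0.0346, 0.2087]
orientation: [-2.05, -2.38, 0.001]
ft_force: [0.0, -1.0, -0.7]
width: 0.33
finger_force: 30.0
```

Run:
```python
from h import *
ims=[get_image("scene"),get_image("top")]
cv2.imwrite("pics/e.png",cv2.resize(ims[0]["frame"][40:260,150:400],(750,600)))
```

```text
(no output)
```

View pics/e.png

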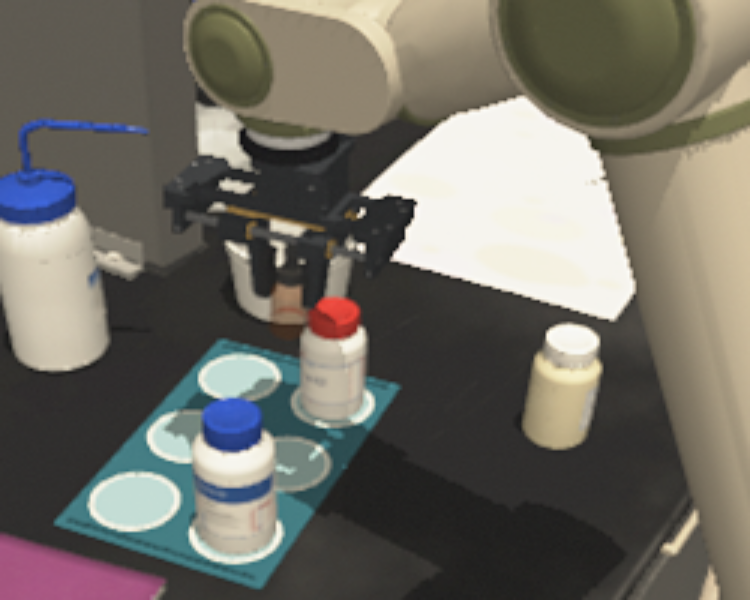

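The dropper hangs upright (290,300); red and blue stand in their rings. Lowering it to the near-middle place.

Call:
arm_command --targets '[0,0,0,0.1,0.1,5,0.3,0,0,0,0.1,0.1,10,0.3,0,0,0,0.1,0.1,14,0.3,0,0,0,0.1,0.1,16,0.3,0,0,0,0.1,0.1,16.5,0.3,0,0,0,0.1,0.1,16.6,0.3,0,0,0,0.1,0.1,16.6,0.3]'

```text
t: 18.18
position: [0.5757, 0.0368, 0.0438]
orientation: [2.048, 2.38, 0.001]
ft_force: [-0.4, -0.0, -1.4]
width: 0.33
finger_force: 30.0
```

Call:
arm_command --targets '[0,0,0,0,0,0,1,0,0,0,0,0,0,1,0,0,0,0,0,0,1,0,0,0,0,0,0,1,0,0,0,0,0,0,1,0,0,0,0,0,-5,1,0,0,0,0,0,-10,1,0,0,0,0,0,-15,1,0,0,0,0,0,-21,1,0,0,0,0,0,-21,1]'

```text
t: 19.42
position: [0.5765, 0.037, 0.2573]
orientation: [2.043, 2.376, 0.008]
ft_force: [-0.7, -0.5, -1.1]
width: 1.0
finger_force: 0.0
```

Call:
arm_command --targets '[0,0,0,-4,-5.3,0,1,0,0,0,-7,-9.3,0,1,0,0,0,-11,-14.6,0,1,0,0,0,-15.7,-20.9,0,1,0,0,0,-15.7,-20.9,0,1,0,0,0,-15.7,-20.9,0,1,0,0,0,-15.7,-20.9,0,1]'

```text
t: 20.3
position: [0.3924, -0.1489, 0.2523]
orientation: [-2.048, -2.382, -0.0]
ft_force: [-0.4, 0.3, -0.6]
width: 1.005
finger_force: 0.0
```

```bash
python3 chk.py .5907,-.0678,.126 .5594,.1399,.151 .5751,.0361,.098 .3925,-.15,.122; python3 -c "
from h import *
print(robot.observe()['position'])"
```

```text
.5907,-.0678,.126 scene (array([ 0.5921, -0.0673]), array([0.043, 0.043]), np.int64(188))
.5907,-.0678,.126 top (array([ 0.5916, -0.0667]), array([0.041, 0.041]), np.int64(199))
.5594,.1399,.151 scene (array([0.5586, 0.1378]), array([0.042, 0.043]), np.int64(265))
.5594,.1399,.151 top (array([0.5584, 0.1378]), array([0.038, 0.041]), np.int64(215))
.5751,.0361,.098 scene (array([0.5762, 0.0357]), array([0.008, 0.005]), np.int64(30))
.5751,.0361,.098 top (array([0.575 , 0.0353]), array([0.008, 0.009]), np.int64(19))
.3925,-.15,.122 scene (array([ 0.3934, -0.151 ]), array([0.041, 0.044]), np.int64(198))
.3925,-.15,.122 top None
[ 0.3922574  -0.1492271   0.25270225]
```

All well placed. Grasp the cream bottle: down to z = 0.102.

Call:
arm_command --targets '[0,0,0,-0.1,0,6,1,0,0,0,-0.1,0,12,1,0,0,0,-0.1,0,15,1,0,0,0,-0.1,0,15,1,0,0,0,-0.1,0,15,0,0,0,0,-0.1,0,15,0,0,0,0,-0.1,0,15,0,0,0,0,-0.1,0,15,0,0,0,0,-0.1,0,15,0,0,0,0,-0.1,0,15,0]'

```text
t: 21.95
position: [0.3926, -0.1506, 0.103]
orientation: [2.048, 2.381, 0.0]
ft_force: [0.8, -0.0, 3.3]
width: 0.527
finger_force: 30.0
```

Call:
arm_command --targets '[0,0,0,0,0,-5,0,0,0,0,0,0,-11,0,0,0,0,0,0,-17,0,0,0,0,0.5,3,-17,0,0,0,0,1.3,8,-17,0,0,0,0,2.2,13,-17,0,0,0,0,3,18,-17,0,0,0,0,3.9,23,-17,0,0,0,0,4.7,28,-17,0,0,0,0,5.2,30.8,-17,0]'

```text
t: 23.2
position: [0.6903, -0.0519, 0.2707]
orientation: [-2.046, -2.381, 0.002]
ft_force: [0.0, 0.5, -2.3]
width: 0.528
finger_force: 30.0
```

Call:
arm_command --targets '[0,0,0,0,0,0,0,0,0,0,0,0,0,0,0,0,0,0,0,0,0,0,0,0,0,0,0,0]'

```text
t: 23.7
position: [0.6885, -0.0533, 0.2732]
orientation: [2.049, 2.381, 0.0]
ft_force: [-0.6, -0.1, -1.3]
width: 0.527
finger_force: 30.0
```

Call:
arm_command --targets '[0,0,0,0,0,5,0,0,0,0,0,0,10,0,0,0,0,0,0,14,0,0,0,0,0,0,16,0,0,0,0,0,0,16.5,0,0,0,0,0,0,16.6,0,0,0,0,0,0,16.6,0]'

```text
t: 24.58
position: [0.6894, -0.0531, 0.1079]
orientation: [2.047, 2.38, 0.002]
ft_force: [-0.7, 0.3, -2.8]
width: 0.522
finger_force: 30.0
```

Call:
arm_command --targets '[0,0,0,0,0,0,1,0,0,0,0,0,0,1,0,0,0,0,0,0,1,0,0,0,0,0,0,1,0,0,0,0,0,-5,1,0,0,0,0,0,-10,1,0,0,0,0,0,-15,1,0,0,0,0,0,-15,1,0,0,0,0,-6,-15,1,0,0,0,0,-12,-15,1]'

```text
t: 25.82
position: [0.5685, -0.0709, 0.2548]
orientation: [-2.046, -2.38, 0.002]
ft_force: [1.5, -0.8, 1.3]
width: 0.999
finger_force: 0.0
```

Call:
arm_command --targets '[0,0,0,-4,-4,0,1,0,0,0,-8,-8,0,1,0,0,0,-12,-12,0,1,0,0,0,-16,-14,0,1,0,0,0,-20,-14,0,1,0,0,0,-20,-14,0,1,0,0,0,-20,-14,0,1]'

```text
t: 26.7
position: [0.4616, -0.2888, 0.2559]
orientation: [-2.047, -2.381, -0.0]
ft_force: [-0.6, -0.1, 1.0]
width: 0.999
finger_force: 0.0
```

```bash
python3 chk.py .5907,-.0678,.126 .5594,.1399,.151 .5751,.0361,.098 .6896,-.0529,.126 .394,.34,.1
python3 - <<'E'
from h import *
ims=[get_image("scene"),get_image("top")]
cv2.imwrite("pics/f.png",np.hstack([cv2.resize(ims[0]["frame"][80:280,130:330],(400,400)),cv2.resize(ims[1]["frame"][120:270,135:335],(400,300))[:].repeat(1,0) if 0 else cv2.copyMakeBorder(cv2.resize(ims[1]["frame"][120:270,135:335],(400,300)),0,100,0,0,0)]))
E
```

```text
.5907,-.0678,.126 scene (array([ 0.5919, -0.0675]), array([0.04 , 0.042]), np.int64(186))
.5907,-.0678,.126 top (array([ 0.5914, -0.067 ]), array([0.041, 0.041]), np.int64(200))
.5594,.1399,.151 scene (array([0.559 , 0.1378]), array([0.043, 0.044]), np.int64(263))
.5594,.1399,.151 top (array([0.559 , 0.1379]), array([0.042, 0.041]), np.int64(217))
.5751,.0361,.098 scene (array([0.576 , 0.0355]), array([0.008, 0.007]), np.int64(31))
.5751,.0361,.098 top (array([0.5749, 0.0342]), array([0.009, 0.006]), np.int64(19))
.6896,-.0529,.126 scene (array([ 0.6886, -0.0529]), array([0.044, 0.044]), np.int64(170))
.6896,-.0529,.126 top (array([ 0.6875, -0.0536]), array([0.041, 0.042]), np.int64(200))
.394,.34,.1 scene (array([0.3949, 0.3371]), array([0.027, 0.028]), np.int64(126))
.394,.34,.1 top (array([0.3928, 0.3396]), array([0.025, 0.025]), np.int64(45))
```

View pics/f.png

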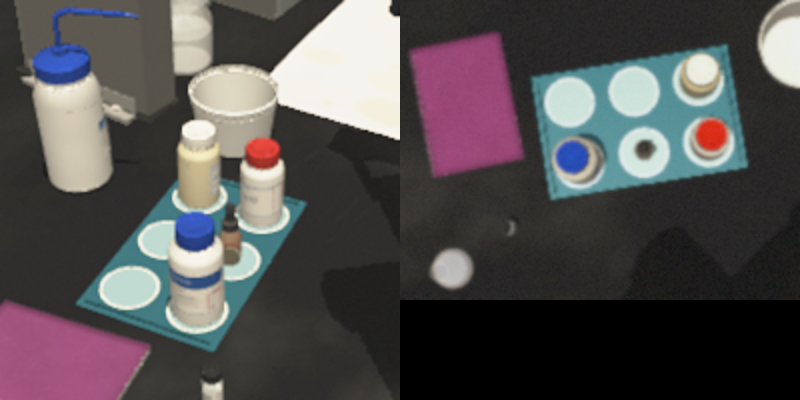

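All four stand centred: red (710,135) by the tub with cream (700,70) behind it, dropper (645,150) in the middle, and blue (572,155) by the notebook. The flask and vial have not moved.

```bash
python3 -c "
from rig import robot
print(robot.hand_in())"
```

```text
the job is handed in; nothing more can be done
None
```

The job is handed in: all four bottles stand upright in the places you asked for, each within about 3 mm of centre by the cameras, with the flask and vial untouched and about 27 s on the clock.

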